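# Make up two sampling kits on the lab bench

## Task

Make up the two sampling kits from the stock on the bench. The long three-compartment tray gets the squat specimen pot in its middle compartment, with the large bottle in one end compartment and the tube on its foot in the other; the short two-compartment tray gets the slide box in one compartment and the small vial in the other. Everything must stand upright on the tray floor within its own compartment, the beaker and the tape roll stay where they are, and nothing may be knocked over on the way.

Things in the scene. Friction and masses are not known exactly. Their poses are not given: they have to be found in the camera images.
- long_tray: Long shallow steel tray with three equal compartments in a row, fixed to the bench. 280 mm long (its x axis), 116 mm wide (y), walls and dividers 12 mm high and 4 mm thick, floor 3 mm thick. Origin at the centre of its underside; the middle compartment is centred there, the two end ones 92 mm either way along x. Each compartment is 88 mm (x) by 108 mm (y) inside.
- short_tray: Shorter shallow steel tray with two equal compartments, fixed to the bench. 200 mm long (its x axis), 130 mm wide (y), walls and divider 12 mm high and 4 mm thick, floor 3 mm thick. Origin at the centre of its underside, under the divider; the compartments are centred 49 mm either way along x. Each is 94 mm (x) by 122 mm (y) inside.
- bottle_mid (a point): The large white bottle, standing: round body 48 mm across and 60 mm high, shoulder, then a grey cap 30 mm across; 84 mm high in all, about 120 g. Point on its axis half-way up (42 mm above its foot); z up.
- vial_mid (a point): The small amber vial with a white cap, standing: 30 mm across to 43 mm up, cap 26 mm across, 60 mm high in all, about 40 g. Point on its axis half-way up (30 mm above its foot); z up.
- pot_mid (a point): The squat white specimen pot with a wide grey screw lid, standing: body 56 mm across to 46 mm up, lid 54 mm across, 62 mm high in all, about 70 g. Point on its axis half-way up (31 mm above its foot); z up.
- tube_mid (a point): Capped, empty glass sample tube fixed upright in a small grey foot (one piece with it): foot 40 x 40 x 16 mm, tube and its white cap 17 mm across, the cap from 64 mm up; 80 mm high in all, about 90 g. Point on the tube's axis half-way up (40 mm above the underside of the foot); z up, x and y along the foot's sides.
- slide_box_mid (a point): Closed grey slide box with a black seam, standing on the bench: 84 mm long (its x axis), 34 mm wide (y), 60 mm high, about 110 g. Point at its centre (30 mm above its underside); z up.
- beaker_mid (a point): Bystander: empty clear plastic beaker, about 60 mm across the rim, 75 mm high. Not part of a kit. Point on its axis half-way up.
- tape_roll_mid (a point): Bystander: flat paper-coloured tape roll lying flat, 60 mm across with a 38 mm hole, 22 mm high. Not part of a kit. Point at its centre, half-way up.

How it is judged (in metres and radians):
At the end, for the whole second after the job is handed in: Pot in the middle of the long tray, bottle and tube one at each end; slide box and vial one each side of the short tray. All within 5 mm of standing height on the tray floor, within 0.12 rad of upright, under 0.02 m/s, released. Beaker and tape roll moved under 30 mm (y of pot_mid in the frame of long_tray between -0.052 and 0.052 m and z of pot_mid in the frame of long_tray between 0.029 and 0.039 m and angle between each of pot_mid, bottle_mid, tube_mid, vial_mid, slide_box_mid's own z axis and vertical below 0.12 rad and linear speed of each of pot, bottle, tube, vial, slide_box below 0.02 m/s and x of pot_mid in the frame of long_tray between -0.044 and 0.044 m and y of bottle_mid in the frame of long_tray between -0.052 and 0.052 m and z of bottle_mid in the frame of long_tray between 0.04 and 0.05 m and y of tube_mid in the frame of long_tray between -0.052 and 0.052 m and z of tube_mid in the frame of long_tray between 0.038 and 0.048 m and ((x of bottle_mid in the frame of long_tray between 0.048 and 0.138 m and x of tube_mid in the frame of long_tray between -0.138 and -0.048 m) or (x of bottle_mid in the frame of long_tray between -0.138 and -0.048 m and x of tube_mid in the frame of long_tray between 0.048 and 0.138 m)) and y of vial_mid in the frame of short_tray between -0.06 and 0.06 m and z of vial_mid in the frame of short_tray between 0.028 and 0.038 m and y of slide_box_mid in the frame of short_tray between -0.06 and 0.06 m and z of slide_box_mid in the frame of short_tray between 0.028 and 0.038 m and ((x of vial_mid in the frame of short_tray between 0.002 and 0.098 m and x of slide_box_mid in the frame of short_tray between -0.098 and -0.002 m) or (x of vial_mid in the frame of short_tray between -0.098 and -0.002 m and x of slide_box_mid in the frame of short_tray between 0.002 and 0.098 m)) and distance of each of beaker_mid, tape_roll_mid from where it was at the start of the episode below 0.03 m); the robot touches nothing.
It fails at once if the beaker or a thing from the stock is knocked over (angle between any of bottle_mid, vial_mid, pot_mid, tube_mid, slide_box_mid, beaker_mid's own z axis and vertical above 0.6 rad).
It also fails if it takes over 112 s, if anything falls off the work surface, if the arm or the gripper's body presses on something with over 40 N, if the wrist force passes 120 N, or if a joint passes its speed limit or range.

## Robot

A 6-joint arm with a two-finger parallel gripper is mounted at the origin on the work surface. World frame = base frame: x ahead of the robot, y to its left, z up, the work surface at z = 0. Lengths are in mm, angles in degrees, forces in N, time in s.
With the tool pointing down it reaches from about 300 to 850 mm from the base axis. Payload 4.2 kg.
Tool frame: the origin (TCP) lies between the finger pads; the fingertips stand 25 mm ahead of it and the grasp point (between the pads) lies 6 mm ahead of it; x points along the fingers, y is the direction in which the jaws open and shut, and the axes are right-handed (so a half turn about x gives the same grasp; the last joint's range is limited). The gripper opens to 91 mm and grips with 3 to 60 N. Pads are 32 mm wide; open, the fingers measure 118 mm over their backs; the gripper's body (76 mm by 178 mm) begins 60 mm behind the grasp point.
Start: joints at [-77.578, 18.312, 89.639, -0, 72.044, -1.146], TCP at [134.893, -558.969, 216.276] pointing down, gripper open.
Joint ranges: [-177.97, 177.97], [-48.28, 115.42], [12.27, 149.76], [-77.06, 257.06], [2.81, 150.46], [-146.56, 146.56]. Speed limits (degrees/s): [147.25, 147.25, 180, 180, 180, 180].

## Interface

Orientations are given as [roll, pitch, yaw] about the fixed x, y, z axes, in that order (R = Rz(yaw) Ry(pitch) Rx(roll)).
In Python, from workcell import env gives the robot as it stands.
- The arm moves only by the tool jog_arm, never from a script. Its argument "plan" is one flat list of numbers, 4 for each row, row after row: the shift along the tool's x, y, z in cm, then the turn about the tool's x in units of 6 degrees (1.0 is 6 degrees). In form: [tx, ty, tz, turn, tx, ty, tz, turn, ...]. A call has 1 to 12 rows; each row shifts and turns the commanded pose from where the row before left it, along the tool's axes as they then stand; what a row does not reach is not made up. A row lasts 1/12 s, in which the tool goes at most 41.7 mm and 7.16 degrees, less where a joint would pass 70% of its speed; a pose out of reach is approached as far as the arm can. A call with a gripper value outside its range is refused whole. "claw" is the finger opening in cm, from 0 to 9.12, set as the call begins (left out, the last holds). The fingers move at their own pace and stop on an object; "newtons" is the grip in N (left out, the last holds). Time passes only in rows, so rows that do not move let the fingers close. It gives the time, the measured TCP pose, the force and the opening at its end, in the units of the state.
- env.state(): the state, without advancing time (a new reading comes with each control period).
- env.grab_frame(name): name is "side" or "top" or "wrist"; returns the picture (420x560x3 uint8, red, green, blue); there is no depth.
- env.calibration(name): a dict with "vertical_fov" (degrees; the focal length in pixels is half the picture's height over the tangent of half this angle, whatever the lens; pixels are square), "cx", "cy" (the principal point, pixels), "origin" and "orientation" of the camera in the world; the wrist camera has in their place "T_tool_cam" (4x4, takes a point from camera to tool coordinates, whose origin is the TCP and whose axes are the tool frame's). Camera axes: x right, y down, z forward; pixel columns grow to the right and rows downward; lengths in mm; the calibration is good to about 2 mm. A picture is of the moment at which its call begins: read the wrist's pose just before it. calibration takes no time and is no camera call.
- env.job_done(): hands the job in, once; it reports no verdict.
The state is a dict: "time_s": time; "qpos": joint angles; "qvel": joint speeds; "effort": joint torques, N m; "ee_pos": TCP position; "ee_rot": TCP orientation; "force": force on the tool from outside, world axes, zero at the start; "torque": the same for the moment, N m; "gripper_width": finger opening in mm.
Only numpy, scipy, OpenCV 4.12 (cv2) and the standard library are available. Lean on these libraries where they do the work, as an engineer would, in place of code of your own. Each camera call takes 0.05 s, during which the arm holds its last target.

## Working session

There is one attempt and no reset: what is moved stays moved. The work goes in short steps, Python scripts to look and compute and a tool call to move; the robot and the scene stay as the last step left them, time stands still between calls to the robot, and variables do not carry over. Pictures are saved under pics/ and viewed, and the job is handed in when it is done.

Besides the shell and the picture viewer there is one more tool, called as name(argument=value, ...) on one line, values as JSON. jog_arm: Moves the arm, as the interface text tells. Its arguments: {"type":"object","properties":{"plan":{"type":"array"},"claw":{"type":"number"},"newtons":{"type":"number"}},"required":["plan"]}

```bash
ls; mkdir -p pics
python3 - <<'E'
from workcell import env
import cv2
print(env.state())
for n in ["side","top","wrist"]:
    print(n,env.calibration(n))
for n in ["side","top"]:
    cv2.imwrite(f"pics/{n}0.png",env.grab_frame(n)[:,:,::-1])
E
```

```text
pics
{'time_s': 0.0, 'qpos': array([-7.75793430e+01,  1.83495840e+01,  8.97068795e+01,  4.21091127e-04,
        7.20430763e+01, -1.14681027e+00]), 'qvel': array([-0.06982831, -0.06437959,  0.03443752,  0.08516353, -0.07325835,
       -0.09429413]), 'effort': array([ 1.90971754e-03, -4.12464845e+01, -2.31974584e+01,  7.28938496e-02,
        4.59336082e-02, -1.66083237e-04]), 'ee_pos': array([ 134.77510348, -558.46281015,  215.43768835]), 'ee_rot': array([-91.37725516,  89.90045945, 102.19008197]), 'force': array([-0.60766699,  0.54675161, -0.8401011 ]), 'torque': array([0.0384899 , 0.00243958, 0.05507421]), 'gripper_width': 91.32514418692026}
side {'vertical_fov': 56.201777048223036, 'cx': 284.03551214655687, 'cy': 207.41520498231012, 'origin': array([ 538.67194795, -805.17734134,  589.04390619]), 'orientation': array([-1.24264120e+02, -9.41291433e-01, -5.18621873e-02])}
top {'vertical_fov': 57.14470602361181, 'cx': 285.81041775376985, 'cy': 206.3788358279772, 'origin': array([497.94399048, -13.89603543, 896.67667726]), 'orientation': array([-176.394649  ,    0.65093408,  -91.26631442])}
wrist {'vertical_fov': 59.325609883448315, 'cx': 281.4942694406158, 'cy': 214.73186170314597, 'T_tool_cam': array([[-4.84217631e-04, -2.44607063e-01,  9.69622169e-01,
        -1.68891752e+02],
       [ 9.99999503e-01,  7.26914301e-04,  6.82766736e-04,
         9.44813770e-02],
       [-8.71841788e-04,  9.69622017e-01,  2.44606590e-01,
        -6.90090400e+01],
       [ 0.00000000e+00,  0.00000000e+00,  0.00000000e+00,
         1.00000000e+00]])}
```

View pics/top0.png

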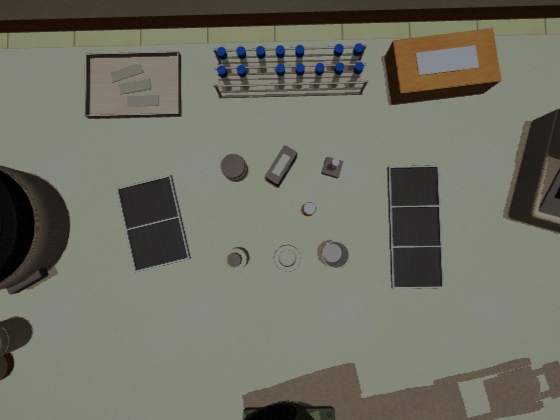

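View pics/side0.png

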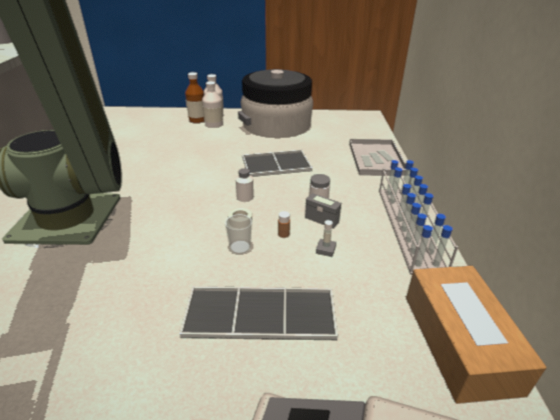

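```bash
cat > h.py <<'E'
import numpy as np, cv2
from workcell import env
from scipy.spatial.transform import Rotation as R
def cam(name, st=None):
    c=env.calibration(name); f=210/np.tan(np.radians(c["vertical_fov"]/2))
    K=np.array([[f,0,c["cx"]],[0,f,c["cy"]],[0,0,1]])
    if name=="wrist":
        st=st or env.state(); T=c["T_tool_cam"]; Rt=R.from_euler("xyz",st["ee_rot"],degrees=True).as_matrix()
        return K,Rt@T[:3,:3],Rt@T[:3,3]+st["ee_pos"]
    return K,R.from_euler("xyz",c["orientation"],degrees=True).as_matrix(),c["origin"]
def px2w(C,uv,z):
    K,Rm,o=C; uv=np.atleast_2d(uv).astype(float)
    d=(Rm@np.linalg.inv(K)@np.c_[uv,np.ones(len(uv))].T).T
    return o+d*((z-o[2])/d[:,2])[:,None]
def w2px(C,p):
    K,Rm,o=C; q=(K@Rm.T@(np.atleast_2d(p)-o).T).T
    return q[:,:2]/q[:,2:]
E
python3 - <<'E'
import cv2
a=cv2.imread("pics/top0.png")[130:300,100:460]; cv2.imwrite("pics/top0z.png",cv2.resize(a,None,fx=2.2,fy=2.2,interpolation=cv2.INTER_CUBIC))
a=cv2.imread("pics/side0.png")[140:350,170:400]; cv2.imwrite("pics/side0z.png",cv2.resize(a,None,fx=2.8,fy=2.8,interpolation=cv2.INTER_CUBIC))
E
```

```text
(no output)
```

View pics/top0z.png

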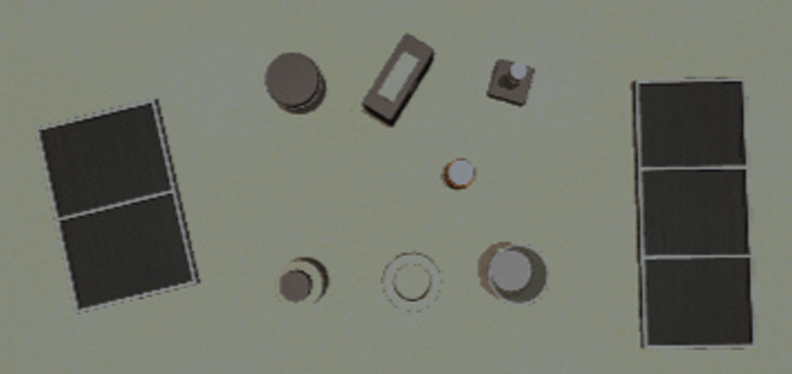

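View pics/side0z.png

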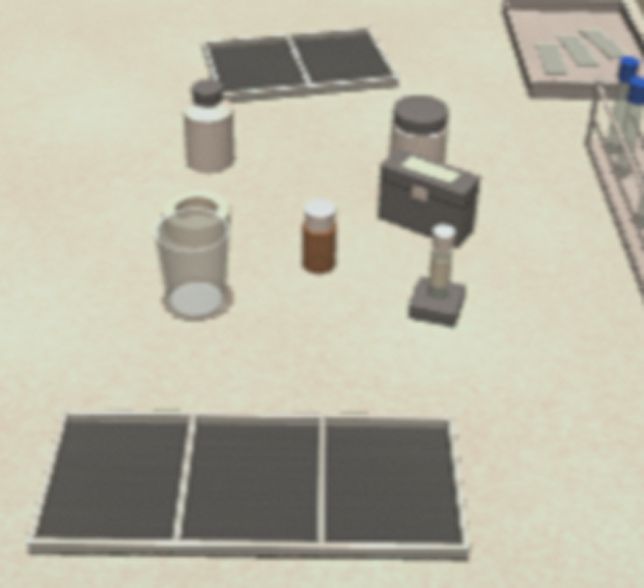

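Run:
```python
from h import *
im=cv2.imread("pics/top0.png"); C=cam("top")
hsv=cv2.cvtColor(im,cv2.COLOR_BGR2HSV)
for (u,v) in [(234,167),(281,166),(335,161),(331,172),(309,208),(234,260),(333,253),(415,225),(155,225),(270,210)]: print((u,v),im[v,u],hsv[v,u])
# trays: dark compartments
m=(hsv[...,2]<62).astype(np.uint8)
cs,_=cv2.findContours(m,cv2.RETR_EXTERNAL,cv2.CHAIN_APPROX_NONE)
for c in cs:
    if cv2.contourArea(c)>100:
        r=cv2.minAreaRect(c)
        if 100<r[0][1]<300 and 60<r[0][0]<460:
            print("dark",cv2.contourArea(c),r, px2w(C,r[0],3)[0].round(1))
# non-bench objects in middle
bg=np.median(im[180:250,200:290].reshape(-1,3),0); print("bg",bg)
d=np.abs(im.astype(float)-cv2.GaussianBlur(im,(0,0),40)*0-bg).max(2)
m2=((d>22)).astype(np.uint8); 
cs,_=cv2.findContours(m2,cv2.RETR_EXTERNAL,cv2.CHAIN_APPROX_NONE)
for c in cs:
    if cv2.contourArea(c)>60:
        r=cv2.minAreaRect(c)
        if 120<r[0][1]<300 and 200<r[0][0]<370: print("obj",cv2.contourArea(c),r,px2w(C,r[0],0)[0].round(1))
```

```text
(234, 167) [72 77 84] [13 36 84]
(281, 166) [131 140 134] [ 50  16 140]
(335, 161) [143 137 131] [105  21 143]
(331, 172) [73 77 85] [10 36 85]
(309, 208) [146 140 134] [105  21 146]
(234, 260) [76 80 87] [11 32 87]
(333, 253) [122 122 122] [  0   0 122]
(415, 225) [42 43 45] [10 17 45]
(155, 225) [42 45 45] [30 17 45]
(270, 210) [122 137 133] [ 38  28 137]
dark 1753.0 ((417.5, 266.5), (39.0, 47.0), 90.0) [ 409.6 -303.6    3. ]
dark 2040.0 ((156.6719512939453, 243.65798950195312), (40.669246673583984, 52.75776672363281), 76.26373291015625) [474.8 296.1   3. ]
dark 1708.5 ((415.5, 226.0), (38.0, 47.0), 90.0) [ 502.3 -303.     3. ]
dark 1998.5 ((147.44119262695312, 202.2646942138672), (40.01837158203125, 52.630226135253906), 75.96376037597656) [571.5 317.6   3. ]
dark 1672.0 ((414.3552551269531, 186.02687072753906), (38.05031204223633, 46.25153732299805), 87.61405944824219) [ 595.  -304.4    3. ]
dark 207.5 ((146.9230499267578, 106.38461303710938), (51.58711242675781, 112.0494384765625), 56.30992889404297) [799.5 319.    3. ]
bg [122. 137. 132.]
obj 162.5 ((234.0, 259.5), (15.0, 14.0), 90.0) [434.3 117.6   0. ]
obj 646.0 ((332.02825927734375, 253.65093994140625), (32.005008697509766, 25.68642234802246), 15.945395469665527) [ 442.9 -109.2    0. ]
obj 152.5 ((307.5000305175781, 209.00003051757812), (13.435027122497559, 14.849241256713867), 45.0) [547.4 -55.3   0. ]
obj 271.0 ((331.261474609375, 167.12844848632812), (18.77339744567871, 18.6776123046875), 16.699241638183594) [ 644.3 -113.4    0. ]
obj 578.5 ((233.75003051757812, 167.75001525878906), (28.991378784179688, 25.455841064453125), 45.0) [648.3 115.3   0. ]
obj 700.0 ((280.5842590332031, 166.3651580810547), (18.33795928955078, 41.551910400390625), 32.0053825378418) [649.    5.2   0. ]
```

Run:
```python
from h import *
C=cam("top");S=cam("side")
zt=lambda a,b:(100+a/2.2,130+b/2.2)
zs=lambda a,b:(170+a/2.8,140+b/2.8)
P={"pot":(zt(293,82),62,zs(420,116)),"bottle":(zt(295,286),84,zs(208,91)),"vial":(zt(459,173),60,zs(320,208)),"tube":(zt(517,70),80,zs(444,231)),"box":(zt(399,77),60,zs(430,171)),"tape":(zt(412,282),22,None),"beakerbase":(zt(512,270),2,zs(196,299))}
for k,(t,z,s) in P.items():
    print(k,px2w(C,t,z)[0].round(1), px2w(S,s,z)[0].round(1) if s else "")
# box edge yaw from top : zoom corners of top face
q=[zt(406,36),zt(434,50),zt(392,115),zt(363,100)]
w=px2w(C,q,60);print(w.round(1), np.degrees(np.arctan2(*(w[0]-w[3])[[1,0]])),np.linalg.norm(w[0]-w[3]))
w=px2w(C,[zt(497,60),zt(534,69),zt(526,104),zt(488,96)],16);print("foot",w.round(1),w.mean(0), np.degrees(np.arctan2(*(w[0]-w[3])[[1,0]])))
# long tray corners
w=px2w(C,[zt(634,82),zt(742,79),zt(752,345),zt(644,347)],12);print("long",w.round(1),w.mean(0))
w=px2w(C,[zt(40,129),zt(157,101),zt(198,283),zt(79,311)],12);print("short",w.round(1),w.mean(0))
w=px2w(S,[zs(68,416),zs(449,421),zs(467,550),zs(32,545)],12);print("long side",w.round(1),w.mean(0))
w=px2w(S,[zs(205,42),zs(368,31),zs(396,82),zs(222,96)],12);print("short side",w.round(1),w.mean(0))
st=env.state();print(R.from_euler("xyz",st["ee_rot"],degrees=True).as_matrix().round(3))
```

```text
pot [639.  107.6  62. ] [643.3  92.8  62. ]
bottle [439.2 105.1  84. ] [443.9  96.   84. ]
vial [544.8 -55.   60. ] [548.6 -56.9  60. ]
tube [ 642.5 -112.8   80. ] [ 644.9 -114.1   80. ]
box [641.8   2.2  60. ] [645.2   1.4  60. ]
tape [436.2  -5.9  22. ] 
beakerbase [ 445.1 -110.7    2. ] [ 447.4 -106.9    2. ]
[[682.9  -5.7  60. ]
 [668.1 -33.3  60. ]
 [604.    9.9  60. ]
 [619.6  38.4  60. ]] -34.88777665339351 77.16923886055778
foot [[ 664.9 -100.    16. ]
 [ 654.4 -138.4   16. ]
 [ 617.8 -128.9   16. ]
 [ 627.1  -89.5   16. ]] [ 641.06681452 -114.20504517   16.        ] -15.512477860245545
long [[ 638.9 -243.2   12. ]
 [ 639.3 -356.    12. ]
 [ 363.8 -353.4   12. ]
 [ 364.1 -242.8   12. ]] [ 501.53100471 -298.8374524    12.        ]
short [[603.9 382.3  12. ]
 [630.7 258.6  12. ]
 [439.2 216.5  12. ]
 [413.  340.6  12. ]] [521.71712258 299.53521537  12.        ]
long side [[ 370.  -249.1   12. ]
 [ 641.1 -249.9   12. ]
 [ 641.6 -360.1   12. ]
 [ 368.1 -359.5   12. ]] [ 505.2140793  -304.62295949   12.        ]
short side [[417.4 339.5  12. ]
 [606.7 374.2  12. ]
 [632.6 250.2  12. ]
 [446.  214.1  12. ]] [525.67331458 294.48604239  12.        ]
[[-0.     0.235 -0.972]
 [ 0.002 -0.972 -0.235]
 [-1.    -0.002  0.   ]]
```

jog_arm(plan=[0, 0, 0, 0.76, 0, 0, 0, 0.76, 0, 0, 0, 0.76, 0, -3.2, -2.4, 0, 0, -3.2, -2.4, 0, 0, -3.2, -2.4, 0, 0, -3.2, -2.4, 0, 0, -3.2, -2.4, 0, 0, -3.2, -2.4, 0, 0, -3.2, -2.4, 0, 0, -3.2, -2.4, 0, 0, -3.2, -2.4, 0], claw=7.5, newtons=15)

```text
time_s: 1.1
ee_pos: [352.0, -269.5, 216.1]
ee_rot: [-28.3, 90.0, 151.6]
force: [1.4, -0.5, 0.9]
gripper_width: 74.9
```

jog_arm(plan=[0.4, -3.4, -2.6, 0, 0.4, -3.4, -2.6, 0, 0.4, -3.4, -2.6, 0, 0.4, -3.4, -2.6, 0, 0.4, -3.4, -2.6, 0, 0.4, -3.4, -2.6, 0, 0.4, -3.4, -2.6, 0, 0.4, -3.4, -2.6, 0, 0.4, -3.4, -2.6, 0, 0.4, -3.4, -2.6, 0, 0, -3.4, -2.6, 0, 0, 0, 0, 0])

```text
time_s: 2.1
ee_pos: [633.1, 96.7, 175.8]
ee_rot: [-123.0, 89.8, 57.2]
force: [1.0, -0.5, 0.2]
gripper_width: 75.2
```

```bash
cat > wshot.py <<'E'
import sys
from h import *
st=env.state(); im=env.grab_frame("wrist")[:,:,::-1]
cv2.imwrite(f"pics/{sys.argv[1]}.png",im); np.save("st.npy",st,allow_pickle=True)
print(st["ee_pos"].round(1),st["ee_rot"].round(1),st["force"].round(1),round(st["time_s"],2))
E
python3 wshot.py w1
```

```text
[633.1  96.7 175.8] [-123.    89.8   57.2] [ 1.  -0.5  0.2] 2.1
```

View pics/w1.png

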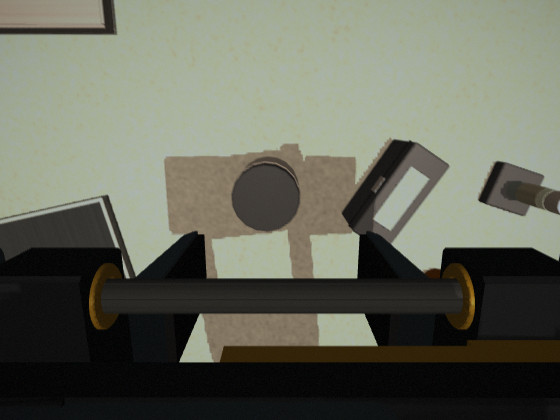

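Run:
```python
from h import *
st=np.load("st.npy",allow_pickle=True).item(); C=cam("wrist",st)
im=cv2.imread("pics/w1.png"); g=cv2.cvtColor(im,cv2.COLOR_BGR2GRAY)
m=(g<95).astype(np.uint8); cs,_=cv2.findContours(m,cv2.RETR_EXTERNAL,cv2.CHAIN_APPROX_NONE)
for c in cs:
    if cv2.contourArea(c)>400: print(cv2.contourArea(c),cv2.boundingRect(c),cv2.minEnclosingCircle(c))
print("pot",px2w(C,[(266,197)],62), px2w(C,[(232,197),(300,197)],62).round(1))
q=px2w(C,[(403,139),(449,164),(394,242),(343,214)],60);print("box dark",q.round(1),q.mean(0))
print("label",px2w(C,[(403,197)],60))
print("foot",px2w(C,[(480,199),(496,161),(543,176),(527,214)],16).round(1))
```

```text
2647.0 (478, 161, 82, 55) ((520.4280395507812, 196.08856201171875), 42.527923583984375)
3902.0 (231, 157, 69, 75) ((266.3609619140625, 193.54278564453125), 37.550174713134766)
100111.5 (0, 140, 560, 280) ((279.5, 321.5), 296.017822265625)
862.5 (0, 0, 116, 34) ((57.5, 21.590909957885742), 58.621063232421875)
pot [[645.26961741 109.02207134  62.        ]] [[645.2 135.6  62. ]
 [645.4  82.5  62. ]]
box dark [[690.    5.2  60. ]
 [671.3 -31.8  60. ]
 [608.2   5.6  60. ]
 [631.4  47.9  60. ]] [650.20941223   6.73671861  60.        ]
label [[645.32758336   1.41721283  60.        ]]
foot [[ 635.1  -83.3   16. ]
 [ 669.4  -92.8   16. ]
 [ 656.3 -136.7   16. ]
 [ 621.2 -128.2   16. ]]
```

jog_arm(plan=[0, -1.2, -1.2, 0, 0, 0, 0, 0, 2.8, 0, 0, 0, 2.8, 0, 0, 0, 2.8, 0, 0, 0, 2.5, 0, 0, 0, 1.7, 0, 0, 0, 0.9, 0, 0, 0, 0, 0, 0, 0])

```text
time_s: 2.9
ee_pos: [639.3, 101.2, 40.5]
ee_rot: [12.9, 89.7, -167.3]
force: [-0.4, 0.3, -0.0]
gripper_width: 74.9
```

jog_arm(plan=[0, -0.7, -0.6, 0, 0, 0, 0, 0, 0, 0, 0, 0])

```text
time_s: 3.15
ee_pos: [649.0, 110.1, 44.2]
ee_rot: [-173.7, 89.8, 6.3]
force: [-0.2, -0.1, -0.7]
gripper_width: 74.8
```

jog_arm(plan=[0, 0, 0, 0])

```text
time_s: 3.23
ee_pos: [648.3, 109.9, 43.8]
ee_rot: [-176.9, 89.9, 3.0]
force: [0.2, 0.2, -0.2]
gripper_width: 75.1
```

```bash
python3 wshot.py w2; python3 -c "
from h import *
s=env.state();print(s['qpos'],s['qvel'],s['ee_pos'])"
```

```text
[648.3 109.9  43.8] [-176.9   89.9    3. ] [ 0.2  0.2 -0.2] 3.23
[ 8.62002144e+00  3.35402472e+01  9.09078866e+01 -1.41094378e-02
  5.54512835e+01  9.87214577e+01] [-0.12005319  0.13260412  0.48983731  0.02566506 -0.15561656 -0.13535854] [648.05071379 109.80310236  43.54148135]
```

View pics/w2.png

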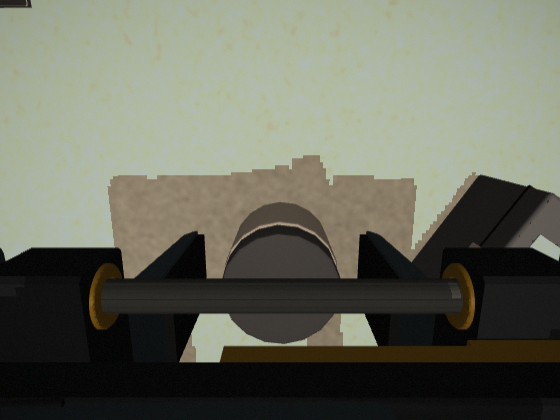

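Run:
```python
from h import *
st=np.load("st.npy",allow_pickle=True).item(); C=cam("wrist",st)
print(px2w(C,[(282,226),(282,343),(224,285),(341,285)],62).round(1))
```

```text
[[674.3 109.5  62. ]
 [618.2 109.5  62. ]
 [647.2 135.2  62. ]
 [647.2  83.4  62. ]]
```

jog_arm(plan=[0, 0, 0, 0, 0, 0, 0, 0, 0, 0, 0, 0, 0, 0, 0, 0, 0, 0, 0, 0, 0, 0, 0, 0], claw=4.5, newtons=15)

```text
time_s: 3.78
ee_pos: [647.5, 109.7, 42.6]
ee_rot: [135.7, 90.0, -44.4]
force: [0.4, 0.6, 0.5]
gripper_width: 55.1
```

jog_arm(plan=[-1, 0, 0, 0, -3, 0, 0, 0, -3.5, 0, 0, 0, -3.5, 0, 0, 0, -1, 0, 0, 0, 0, 2, 0.7, 0, 0, 3.5, 1.2, 0, 0, 3.5, 1.2, 0, 0, 3.5, 1.2, 0, 0, 3.5, 1.2, 0, 0, 3.5, 1.2, 0, 0, 3.5, 1.2, 0])

```text
time_s: 4.78
ee_pos: [566.9, -121.6, 162.3]
ee_rot: [10.9, 90.0, -169.2]
force: [1.1, 0.0, -0.9]
gripper_width: 55.3
```

jog_arm(plan=[0, 3.5, 1.2, 0, 0, 3.5, 1.2, 0, 0, 3.5, 1.2, 0, 0, 3.5, 1.2, 0, 0, 3.5, 1.3, 0, 0, 0.8, 0.6, 0, 0, 0, 0, 0, 0, 0, 0, 0, 0, 0, 0, 0])

```text
time_s: 5.53
ee_pos: [501.1, -301.8, 162.3]
ee_rot: [-86.4, 90.0, 93.6]
force: [0.9, -0.3, -0.8]
gripper_width: 55.1
```

```bash
python3 wshot.py w3
```

```text
[ 501.1 -301.8  162.3] [-86.4  90.   93.6] [ 0.9 -0.3 -0.8] 5.53
```

View pics/w3.png

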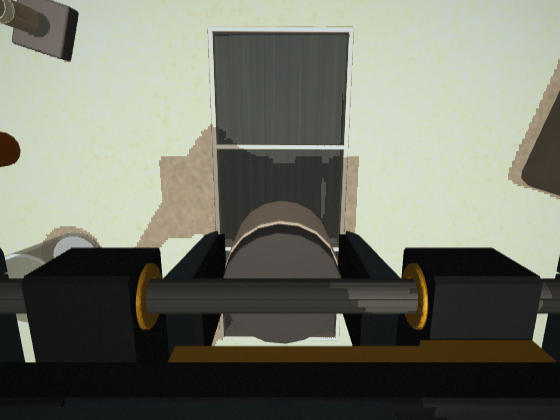

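Run:
```python
from h import *
st=np.load("st.npy",allow_pickle=True).item(); C=cam("wrist",st)
print(px2w(C,[(209,29),(353,29),(212,147),(350,147),(350,146),(219,249)],12).round(1))
```

```text
[[ 641.4 -244.4   12. ]
 [ 641.3 -358.5   12. ]
 [ 549.2 -242.5   12. ]
 [ 549.2 -360.3   12. ]
 [ 550.  -360.3   12. ]
 [ 457.3 -244.7   12. ]]
```

jog_arm(plan=[3, 0, 0, 0, 3, 0, 0, 0, 2.5, 0, 0, 0, 1.5, 0, 0, 0, 0.8, 0, 0, 0, 0.4, 0, 0, 0, 0.3, 0, 0, 0, 0, 0, 0, 0, 0, 0, 0, 0])

```text
time_s: 6.33
ee_pos: [501.5, -303.2, 48.5]
ee_rot: [146.7, 89.9, -33.4]
force: [-0.3, -1.1, -0.2]
gripper_width: 55.2
```

jog_arm(plan=[0.2, 0, 0, 0, 0.1, 0, 0, 0, 0, 0, 0, 0, 0, 0, 0, 0])

```text
time_s: 6.67
ee_pos: [501.3, -303.5, 45.5]
ee_rot: [151.7, 89.9, -28.4]
force: [-0.2, 0.4, 4.8]
gripper_width: 55.2
```

Contact at the floor (4.8 N). Release and rise.

jog_arm(plan=[0, 0, 0, 0, 0, 0, 0, 0, 0, 0, 0, 0, -1, 0, 0, 0, -3, 0, 0, 0, -3.5, 0, 0, 0, -3.5, 0, 0, 0, -1.5, 0, 0, 0, 0, 0, 0, 0], claw=7.0)

```text
time_s: 7.42
ee_pos: [503.0, -304.5, 174.8]
ee_rot: [147.5, 89.4, -32.6]
force: [-0.0, -1.6, -0.2]
gripper_width: 70.3
```

jog_arm(plan=[0, -1.5, -1.2, 0, 0, -2.9, -2.1, 0, 0, -2.9, -2.1, 0, 0, -2.9, -2.1, 0, 0, -2.9, -2.1, 0, 0, -2.9, -2.1, 0, 0, -2.2, -1.7, 0, 0, -1, -0.8, 0, 0, 0, 0, 0, 0, 0, 0, 0], claw=5.5)

```text
time_s: 8.25
ee_pos: [642.3, -111.5, 168.5]
ee_rot: [13.6, 89.9, -166.4]
force: [0.2, 0.2, -0.1]
gripper_width: 55.2
```

```bash
python3 wshot.py w4
```

```text
[ 642.3 -111.5  168.5] [  13.6   89.9 -166.4] [ 0.2  0.2 -0.1] 8.25
```

View pics/w4.png

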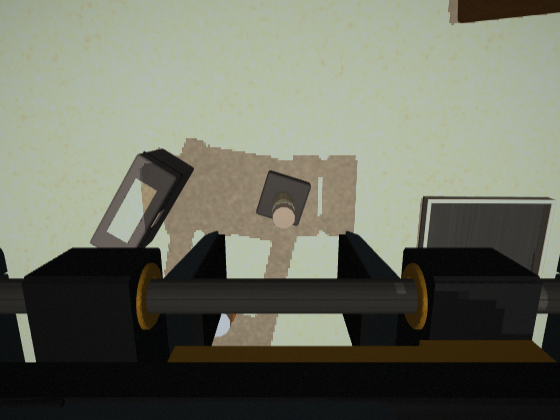

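Run:
```python
from h import *
st=np.load("st.npy",allow_pickle=True).item(); C=cam("wrist",st)
print(px2w(C,[(283.5,218)],80).round(1))
f=px2w(C,[(272,170),(311,183),(295,226),(257,211)],16);print(f.round(1),f.mean(0))
b=px2w(C,[(139,154),(183,178),(140,248),(90,241)],60);print("box",b.round(1))
print("vial",px2w(C,[(224,325)],60))
```

```text
[[ 643.8 -113.2   80. ]]
[[ 670.1 -103.6   16. ]
 [ 658.7 -137.8   16. ]
 [ 619.3 -124.1   16. ]
 [ 633.3  -89.9   16. ]] [ 645.38173164 -113.8174605    16.        ]
box [[ 6.878e+02 -5.700e+00  6.000e+01]
 [ 6.698e+02 -3.730e+01  6.000e+01]
 [ 6.139e+02  5.000e-01  6.000e+01]
 [ 6.197e+02  3.940e+01  6.000e+01]]
vial [[545.57659965 -63.50104855  60.        ]]
```

jog_arm(plan=[0, 0.2, -0.2, 0, 2.5, 0, 0, 0, 3, 0, 0, 0, 3, 0, 0, 0, 1.8, 0, 0, 0, 0.8, 0, 0, 0, 0.3, 0, 0, 0, 0, 0, 0, 0, 0, 0, 0, 0, 0, 0, 0, 0])

```text
time_s: 9.13
ee_pos: [646.2, -113.9, 57.3]
ee_rot: [167.1, 89.8, -13.1]
force: [0.3, -0.3, 0.6]
gripper_width: 55.3
```

jog_arm(plan=[0, 0, 0, 0, 0, 0, 0, 0, 0, 0, 0, 0, 0, 0, 0, 0, 0, 0, 0, 0, 0, 0, 0, 0, 0, 0, 0, 0, 0, 0, 0, 0], claw=1.0, newtons=12)

```text
time_s: 9.8
ee_pos: [645.1, -113.3, 55.4]
ee_rot: [-18.9, 90.0, 161.0]
force: [0.6, 0.8, 0.5]
gripper_width: 16.7
```

jog_arm(plan=[-1, 0, 0, 0, -3, 0, 0, 0, -3, 0, 0, 0, -1.5, 0.5, 0.1, 0, 0, 2, 0.6, 0, 0, 3.2, 0.9, 0, 0, 3.2, 0.9, 0, 0, 3.2, 0.9, 0, 0, 3.2, 0.9, 0, 0, 2.4, 0.6, 0, 0, 1.1, 0.2, 0, 0, 0, 0, 0])

```text
time_s: 10.8
ee_pos: [593.2, -303.6, 140.9]
ee_rot: [117.6, 89.9, -62.7]
force: [-0.2, -0.1, -1.2]
gripper_width: 16.6
```

jog_arm(plan=[0, 0, 0, 0, 0, 0, 0, 0])

```text
time_s: 10.97
ee_pos: [594.1, -299.7, 140.6]
ee_rot: [-94.9, 90.0, 85.0]
force: [0.3, 1.0, -0.9]
gripper_width: 16.6
```

```bash
python3 wshot.py w5
```

```text
[ 594.1 -299.7  140.6] [-94.9  90.   85. ] [ 0.3  1.  -0.9] 10.97
```

View pics/w5.png

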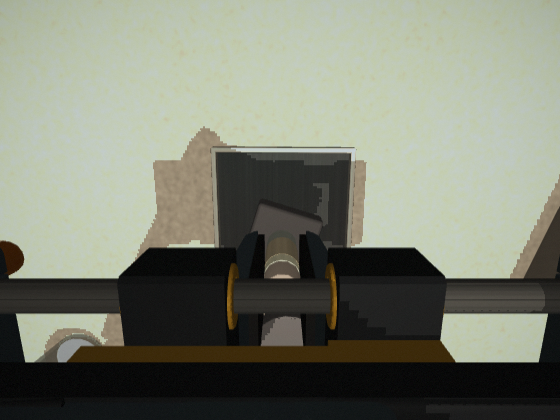

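jog_arm(plan=[2.5, 0, 0, 0, 2.5, 0, 0, 0, 1.5, 0, 0, 0, 0.8, 0, 0, 0, 0.4, 0, 0, 0, 0.3, 0, 0, 0, 0, 0, 0, 0, 0, 0, 0, 0, 0, 0, 0, 0])

```text
time_s: 11.77
ee_pos: [594.4, -301.5, 61.6]
ee_rot: [151.7, 89.9, -28.4]
force: [-0.5, -0.1, -0.6]
gripper_width: 16.6
```

jog_arm(plan=[0.2, 0, 0, 0, 0.1, 0, 0, 0, 0, 0, 0, 0, 0, 0, 0, 0])

```text
time_s: 12.1
ee_pos: [594.2, -301.4, 58.3]
ee_rot: [156.6, 89.9, -23.5]
force: [0.1, 0.5, 3.2]
gripper_width: 16.5
```

jog_arm(plan=[0, 0, 0, 0, 0, 0, 0, 0, 0, 0, 0, 0, -1, 0, 0, 0, -3, 0, 0, 0, -3.5, 0, 0, 0, -3.5, 0, 0, 0, -1, -1.5, 0.6, 0, 0, -3.2, 1.2, 0, 0, -3.5, 1.3, 0, 0, -3.5, 1.3, 0, 0, -3.5, 1.3, 0], claw=5)

```text
time_s: 13.1
ee_pos: [536.2, -147.9, 178.2]
ee_rot: [165.5, 90.0, -14.6]
force: [0.8, 0.5, 0.8]
gripper_width: 50.0
```

jog_arm(plan=[0, -3.5, 1.3, 0, 0, -3.5, 1.3, 0, 0, -3.5, 1.3, 0, 0, -3.5, 1.3, 0, 0, -3.5, 1.3, 0, 0, -3.5, 1.3, 0, 0, -2.5, 1.2, 0, 0, -1.5, 0.5, 0, 0, 0, 0, 0, 0, 0, 0, 0, 0, 0, 0, 0], claw=7)

```text
time_s: 14.02
ee_pos: [442.9, 100.5, 177.8]
ee_rot: [152.9, 89.9, -27.2]
force: [-0.1, -0.4, 0.4]
gripper_width: 70.1
```

```bash
python3 wshot.py w6
```

```text
[442.9 100.5 177.8] [152.9  89.9 -27.2] [-0.1 -0.4  0.4] 14.02
```

View pics/w6.png

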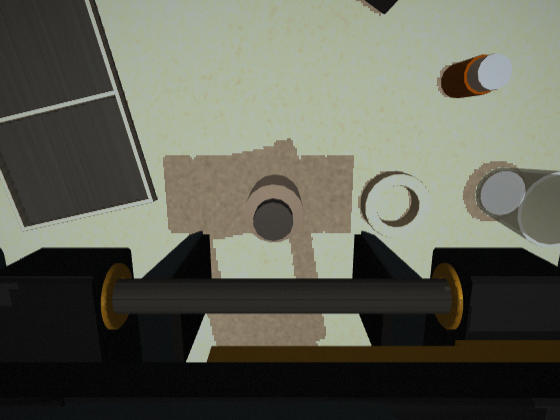

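Run:
```python
from h import *
st=np.load("st.npy",allow_pickle=True).item(); C=cam("wrist",st)
print(px2w(C,[(273,219.5),(253,219),(293.5,219)],84).round(1))
print("vial",px2w(C,[(495,72)],60), "tape",px2w(C,[(395,203)],22),px2w(C,[(503,192)],2))
w=px2w(C,[(24,228),(156,200),(116,93),(90,0)],12);print("short",w.round(1))
```

```text
[[442.2 106.6  84. ]
 [442.6 121.3  84. ]
 [442.5  91.5  84. ]]
vial [[547.17941023 -55.96215884  60.        ]] tape [[440.99257474  -2.04405855  22.        ]] [[ 447.18227735 -110.19769839    2.        ]]
short [[415.1 343.4  12. ]
 [442.  216.5  12. ]
 [536.4 243.2  12. ]
 [608.7 256.4  12. ]]
```

jog_arm(plan=[0, -0.6, 0, 0, 0, 0, 0, 0, 2.8, 0, 0, 0, 3, 0, 0, 0, 3, 0, 0, 0, 2.2, 0, 0, 0, 1.4, 0, 0, 0, 0.6, 0, 0, 0, 0, 0, 0, 0, 0, 0, 0, 0])

```text
time_s: 14.9
ee_pos: [443.1, 106.9, 47.8]
ee_rot: [-177.3, 90.0, 2.6]
force: [1.1, -0.2, 0.7]
gripper_width: 70.2
```

jog_arm(plan=[0, 0, 0, 0, 0, 0, 0, 0, 0, 0, 0, 0, 0, 0, 0, 0, 0, 0, 0, 0, 0, 0, 0, 0], claw=3.8, newtons=15)

```text
time_s: 15.4
ee_pos: [443.0, 107.1, 48.1]
ee_rot: [-177.6, 89.9, 2.3]
force: [-0.7, -1.3, 6.1]
gripper_width: 47.8
```

jog_arm(plan=[-1, 0, 0, 0, -3, 0, 0, 0, -3.5, 0, 0, 0, -3.5, 0, 0, 0, -1, 0, 0, 0, 0, 2, 0.1, 0, 0, 3.5, 0.3, 0, 0, 3.5, 0.3, 0, 0, 3.5, 0.3, 0, 0, 3.5, 0.3, 0, 0, 3.5, 0.3, 0, 0, 3.5, 0.3, 0])

```text
time_s: 16.4
ee_pos: [422.2, -124.2, 167.1]
ee_rot: [-30.1, 90.0, 149.8]
force: [0.8, 0.2, -1.0]
gripper_width: 47.7
```

jog_arm(plan=[0, 3.5, 0.3, 0, 0, 3.5, 0.3, 0, 0, 3.5, 0.3, 0, 0, 3.5, 0.3, 0, 0, 2.5, 0.2, 0, 0, 1.3, 0, 0, 0, 0, 0, 0, 0, 0, 0, 0, 0, 0, 0, 0])

```text
time_s: 17.15
ee_pos: [408.5, -299.4, 167.1]
ee_rot: [-56.7, 89.9, 123.2]
force: [0.3, 0.3, -2.3]
gripper_width: 47.4
```

```bash
python3 wshot.py w7
```

```text
[ 408.5 -299.4  167.1] [-56.7  89.9 123.2] [ 0.3  0.3 -2.3] 17.15
```

View pics/w7.png

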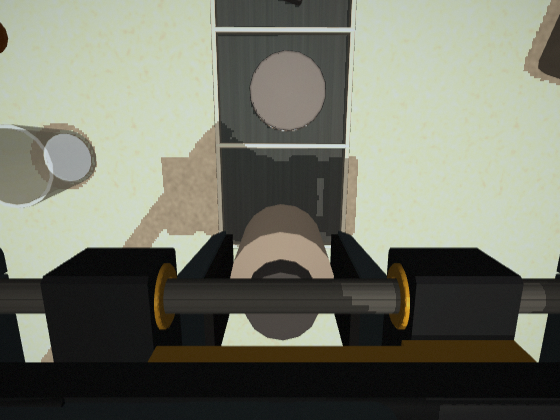

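jog_arm(plan=[3, 0.1, -0.1, 0, 3, 0.1, -0.1, 0, 2.5, 0, 0, 0, 1.5, 0, 0, 0, 0.8, 0, 0, 0, 0.4, 0, 0, 0, 0.1, 0, 0, 0, 0, 0, 0, 0, 0, 0, 0, 0, 0, 0, 0, 0])

```text
time_s: 18.03
ee_pos: [411.3, -303.3, 55.5]
ee_rot: [141.1, 89.9, -39.0]
force: [0.4, -0.6, -1.2]
gripper_width: 47.5
```

jog_arm(plan=[0.3, 0, 0, 0, 0.1, 0, 0, 0, 0, 0, 0, 0, 0, 0, 0, 0])

```text
time_s: 18.37
ee_pos: [411.0, -303.2, 51.2]
ee_rot: [140.0, 89.9, -40.1]
force: [-0.5, 0.4, 5.7]
gripper_width: 48.0
```

jog_arm(plan=[0, 0, 0, 0, 0, 0, 0, 0, 0, 0, 0, 0, -1, 0, 0, 0, -3, 0, 0, 0, -3.5, 0, 0, 0, -3.5, 0, 0, 0, -1.5, -1, -0.5, 0, 0, -3, -1.6, 0, 0, -3.5, -1.9, 0, 0, -3.5, -1.9, 0, 0, -3.5, -1.9, 0], claw=6.5)

```text
time_s: 19.37
ee_pos: [489.5, -156.6, 176.4]
ee_rot: [158.4, 89.9, -21.8]
force: [0.7, -0.8, 0.6]
gripper_width: 65.2
```

jog_arm(plan=[0, -3.5, -1.9, 0, 0, -3.5, -1.9, 0, 0, -2.2, -1.2, 0, 0, -1, -0.7, 0, 0, 0, 0, 0, 0, 0, 0, 0, 0, 0, 0, 0])

```text
time_s: 19.95
ee_pos: [545.4, -57.4, 175.5]
ee_rot: [44.5, 89.9, -135.6]
force: [0.9, 0.5, 0.2]
gripper_width: 64.8
```

```bash
python3 wshot.py w8
```

```text
[545.4 -57.4 175.5] [  44.5   89.9 -135.6] [0.9 0.5 0.2] 19.95
```

View pics/w8.png

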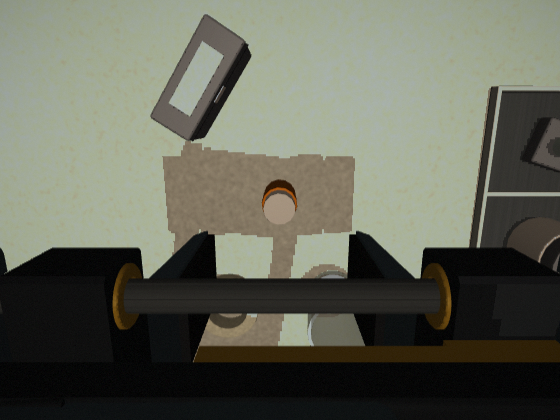

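Run:
```python
from h import *
st=np.load("st.npy",allow_pickle=True).item(); C=cam("wrist",st)
print(px2w(C,[(279.5,209),(263,209),(296,209)],60).round(1))
b=px2w(C,[(205,15),(245,41),(188,139),(152,117)],60);print("box",b.round(1),b.mean(0))
d=b[0]-b[3];print(np.degrees(np.arctan2(d[1],d[0])),np.linalg.norm(d)); d=b[1]-b[2];print(np.degrees(np.arctan2(d[1],d[0])),np.linalg.norm(d))
```

```text
[[547.3 -56.1  60. ]
 [547.4 -43.   60. ]
 [547.3 -69.2  60. ]]
box [[686.9  -4.5  60. ]
 [670.1 -32.   60. ]
 [601.9  12.9  60. ]
 [618.   38.7  60. ]] [644.19394128   3.75965486  60.        ]
-32.06135761809886 81.2697377578645
-33.354634747152794 81.64074168835538
```

jog_arm(plan=[0, -0.1, -0.2, 0, 3, 0, 0, 0, 3.2, 0, 0, 0, 3.2, 0, 0, 0, 2.2, 0, 0, 0, 1.4, 0, 0, 0, 0.7, 0, 0, 0, 0, 0, 0, 0, 0, 0, 0, 0, 0, 0, 0, 0])

```text
time_s: 20.83
ee_pos: [549.2, -55.6, 39.7]
ee_rot: [171.4, 89.9, -8.8]
force: [-0.6, -0.2, 0.1]
gripper_width: 65.2
```

jog_arm(plan=[0, 0, 0, 0, 0, 0, 0, 0, 0, 0, 0, 0, 0, 0, 0, 0, 0, 0, 0, 0, 0, 0, 0, 0, 0, 0, 0, 0], claw=2.2, newtons=12)

```text
time_s: 21.42
ee_pos: [548.3, -55.1, 38.6]
ee_rot: [156.6, 90.0, -23.5]
force: [-0.3, 0.7, 0.8]
gripper_width: 29.0
```

jog_arm(plan=[-1, 0, 0, 0, -3, 0, 0, 0, -3.5, 0, 0, 0, -3, 0, 0, 0, -1, -1, 0.2, 0, 0, -2.5, 0.5, 0, 0, -3.5, 0.7, 0, 0, -3.5, 0.7, 0, 0, -3.5, 0.7, 0, 0, -3.5, 0.7, 0, 0, -3.5, 0.7, 0, 0, -3.5, 0.7, 0])

```text
time_s: 22.42
ee_pos: [498.2, 191.8, 153.1]
ee_rot: [13.1, 89.9, -167.0]
force: [1.1, 0.3, -0.8]
gripper_width: 28.9
```

jog_arm(plan=[0, -3.5, 0.7, 0, 0, -3.5, 0.7, 0, 0, -2, 0.5, 0, 0, -1, 0.2, 0, 0, 0, 0, 0, 0, 0, 0, 0, 0, 0, 0, 0])

```text
time_s: 23.0
ee_pos: [478.9, 288.7, 153.2]
ee_rot: [66.9, 89.9, -113.3]
force: [-0.0, -1.4, -0.2]
gripper_width: 29.1
```

```bash
python3 wshot.py w9
```

```text
[478.9 288.7 153.2] [  66.9   89.9 -113.3] [-0.  -1.4 -0.2] 23.0
```

View pics/w9.png

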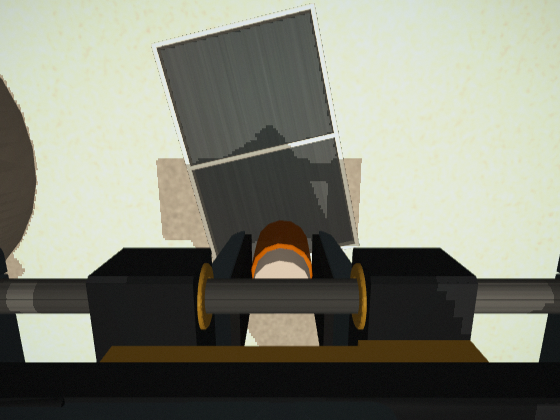

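Run:
```python
from h import *
st=np.load("st.npy",allow_pickle=True).item(); C=cam("wrist",st)
w=px2w(C,[(154,46),(313,6),(334,134),(191,167)],12);print(w.round(1))
a=(w[0]+w[1])/2; d=w[2]-w[3]; print("far mid",a,"div mid",(w[2]+w[3])/2, np.degrees(np.arctan2(-d[0]*-1,-d[1])))
```

```text
[[605.1 387.2  12. ]
 [633.  264.1  12. ]
 [538.  245.1  12. ]
 [511.1 364.3  12. ]]
far mid [619.04388502 325.6469766   12.        ] div mid [524.56675327 304.65757964  12.        ] 12.688375280521505
```

jog_arm(plan=[3, -0.2, 0, 0, 3, -0.2, 0, 0, 2.3, 0, 0, 0, 1.4, 0, 0, 0, 0.8, 0, 0, 0, 0.3, 0, 0, 0, 0.1, 0, 0, 0, 0, 0, 0, 0, 0, 0, 0, 0, 0, 0, 0, 0])

```text
time_s: 23.88
ee_pos: [479.6, 294.3, 45.5]
ee_rot: [-153.2, 89.9, 26.7]
force: [0.3, 0.1, -0.6]
gripper_width: 29.2
```

jog_arm(plan=[0.3, 0, 0, 0, 0.1, 0, 0, 0, 0, 0, 0, 0, 0, 0, 0, 0])

```text
time_s: 24.22
ee_pos: [479.5, 294.2, 41.5]
ee_rot: [-160.2, 89.9, 19.7]
force: [-0.7, -1.7, 4.7]
gripper_width: 29.1
```

jog_arm(plan=[0, 0, 0, 0, 0, 0, 0, 0, -1, 0, 0, 0, -3, 0, 0, 0, -3.5, 0, 0, 0, -3.5, 0, 0, 0, -2, 1, -0.6, 0, 0, 2.7, -1.6, 0, 0, 3.4, -1.9, 0, 0, 3.4, -1.9, 0, 0, 3.4, -1.9, 0, 0, 3.4, -1.9, 0], claw=6.0)

```text
time_s: 25.22
ee_pos: [577.0, 119.3, 171.3]
ee_rot: [-170.6, 90.0, 9.3]
force: [0.5, 1.1, -0.1]
gripper_width: 60.3
```

jog_arm(plan=[0, 3.4, -1.9, 0, 0, 3.4, -1.9, 0, 0, 3, -1.7, 0, 0, 1.4, -0.8, 0, 0, 0.6, -0.3, 0, 0, 0, 0, -1.1, 0, 0, 0, -1.1, 0, 0, 0, -1.1, 0, 0, 0, -1.1, 0, 0, 0, -1.1, 0, 0, 0, -1.1, 0, 0, 0, -1.1])

```text
time_s: 26.22
ee_pos: [641.5, 4.5, 170.8]
ee_rot: [-90.1, 89.9, 136.4]
force: [0.6, -0.8, -0.2]
gripper_width: 60.3
```

jog_arm(plan=[0, 0, 0, -1.1, 0, 0, 0, -1.1, 0, 0, 0, -1.1, 0, 0, 0, -1.1, 0, 0, 0, -1.1, 0, 0, 0, -1.1, 0, 0, 0, -1.1, 0, 0, 0, -1.1, 0, 0, 0, -1.1, 0, 0, 0, -1.1, 0, 0, 0, -1.1, 0, 0, 0, -1.1])

```text
time_s: 27.22
ee_pos: [641.5, 4.5, 170.8]
ee_rot: [-172.7, 89.9, 133.0]
force: [0.4, 0.2, 0.1]
gripper_width: 59.9
```

jog_arm(plan=[0, 0, 0, -1.1, 0, 0, 0, -1.1, 0, 0, 0, -1.0, 0, 0, 0, -0.4, 0, 0, 0, 0, 0, 0, 0, 0, 0, 0, 0, 0])

```text
time_s: 27.8
ee_pos: [642.0, 3.6, 170.7]
ee_rot: [150.3, 90.0, 117.1]
force: [0.4, 0.4, 0.1]
gripper_width: 60.1
```

```bash
python3 wshot.py w10; python3 -c "
from h import *
s=env.state();Rm=R.from_euler('xyz',s['ee_rot'],degrees=True).as_matrix();print(np.degrees(np.arctan2(Rm[1,1],Rm[0,1])),s['qpos'].round(1))"
```

```text
[642.    3.6 170.7] [150.3  90.  117.1] [0.4 0.4 0.1] 27.8
56.88046584484354 [ -0.7  26.   84.3   0.   69.7 -57.6]
```

View pics/w10.png

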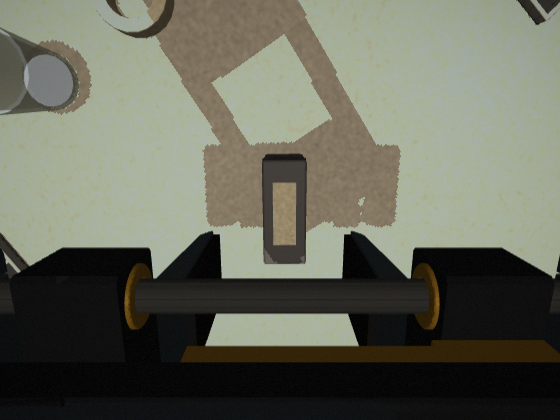

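Run:
```python
from h import *
st=np.load("st.npy",allow_pickle=True).item(); C=cam("wrist",st)
w=px2w(C,[(263,160),(306,160),(306,263),(263,263)],60);print(w.round(1),w.mean(0))
Rm=R.from_euler('xyz',st['ee_rot'],degrees=True).as_matrix(); print((Rm.T@(w.mean(0)-st['ee_pos'])).round(1))
```

```text
[[600.8  14.   60. ]
 [618.5  41.2  60. ]
 [688.6  -2.9  60. ]
 [669.6 -32.   60. ]] [644.36463128   5.08294707  60.        ]
[110.7   2.5   1.2]
```

jog_arm(plan=[0, 0.2, 0.1, 0, 2.8, 0, 0, 0, 3.2, 0, 0, 0, 3.2, 0, 0, 0, 2.2, 0, 0, 0, 1.2, 0, 0, 0, 0.5, 0, 0, 0, 0, 0, 0, 0, 0, 0, 0, 0, 0, 0, 0, 0])

```text
time_s: 28.68
ee_pos: [645.6, 3.8, 41.3]
ee_rot: [31.6, 89.8, -1.5]
force: [1.1, 0.5, -0.7]
gripper_width: 60.0
```

jog_arm(plan=[0, 0, 0, 0, 0, 0, 0, 0, 0, 0, 0, 0, 0, 0, 0, 0, 0, 0, 0, 0, 0, 0, 0, 0, 0, 0, 0, 0], claw=2.6, newtons=18)

```text
time_s: 29.27
ee_pos: [644.4, 3.8, 39.8]
ee_rot: [28.8, 90.0, -4.4]
force: [-0.1, 0.7, 2.5]
gripper_width: 33.8
```

jog_arm(plan=[-1, 0, 0, 0, -3, 0, 0, 0, -3, 0, 0, 0.4, -2, 0, 0, 1, -1, 0, 0, 1, 0, 0, 0, 1, 0, 0, 0, 1, 0, 0, 0, 1, 0, 0, 0, 1, 0, 0, 0, 0.6, 0, 0, 0, 0.4, 0, 0, 0, 0])

```text
time_s: 30.27
ee_pos: [644.0, 3.8, 139.6]
ee_rot: [-90.4, 90.0, -167.9]
force: [-0.4, -0.3, -1.4]
gripper_width: 34.3
```

```bash
python3 -c "
from h import *
s=env.state();Rm=R.from_euler('xyz',s['ee_rot'],degrees=True).as_matrix();print(np.degrees(np.arctan2(Rm[1,1],Rm[0,1])),s['qpos'].round(1),s['ee_pos'],s['gripper_width'])
print(Rm.T@(np.array([572.4,315.4,140])-s['ee_pos']))"
```

```text
12.451215176682986 [ -0.7  27.5  86.5  -0.   66.1 -13.1] [643.97094455   3.77246259 139.57394524] 34.30687056881435
[  -0.42342539   -2.6983571  -319.72932815]
```

jog_arm(plan=[0, 0, -1.5, 0, 0, 0, -3, 0, 0, 0, -3.6, 0, 0, -0.1, -3.6, 0, 0, -0.1, -3.6, 0, 0, -0.1, -3.6, 0, 0, 0, -3.6, 0, 0, 0, -3.6, 0, 0, 0, -3, 0, 0, 0, -1.9, 0, 0, 0, -1, 0, 0, 0, 0, 0])

```text
time_s: 31.27
ee_pos: [571.0, 318.0, 139.4]
ee_rot: [-150.6, 90.0, 132.0]
force: [0.1, -0.2, -1.1]
gripper_width: 33.9
```

jog_arm(plan=[0, 0, 0, 0, 0, 0, 0, 0])

```text
time_s: 31.43
ee_pos: [572.2, 314.4, 139.4]
ee_rot: [-26.9, 89.9, -104.5]
force: [0.6, -0.3, -2.7]
gripper_width: 34.0
```

```bash
python3 wshot.py w11; python3 -c "
from h import *
cv2.imwrite('pics/top11.png',env.grab_frame('top')[:,:,::-1])"
```

```text
[572.2 314.4 139.4] [ -26.9   89.9 -104.5] [ 0.6 -0.3 -2.7] 31.43
```

View pics/w11.png

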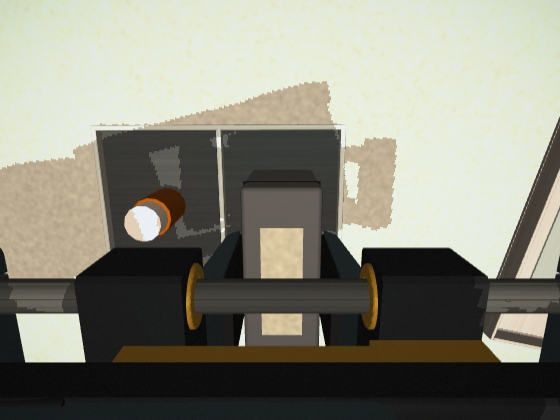

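jog_arm(plan=[2.5, 0, 0, 0, 2.8, 0, 0, 0, 2, 0, 0, 0, 1.2, 0, 0, 0, 0.6, 0, 0, 0, 0.2, 0, 0, 0, 0, 0, 0, 0, 0, 0, 0, 0, 0, 0, 0, 0])

```text
time_s: 32.28
ee_pos: [573.0, 316.0, 47.9]
ee_rot: [103.5, 89.8, 26.0]
force: [1.0, -0.4, -0.6]
gripper_width: 34.2
```

jog_arm(plan=[0.3, 0, 0, 0, 0.2, 0, 0, 0, 0, 0, 0, 0, 0, 0, 0, 0])

```text
time_s: 32.62
ee_pos: [573.1, 316.0, 42.6]
ee_rot: [98.5, 89.8, 21.0]
force: [0.4, 0.3, 5.3]
gripper_width: 33.8
```

jog_arm(plan=[0, 0, 0, 0, 0, 0, 0, 0, 0, 0, 0, 0, -1, 0, 0, 0, -3, 0, 0, 0, -3.5, 0, 0, 0, -3.5, 0, 0, 0, -3.5, 0, 0, 0, -2, 0, 0, 0, 0, 0, 0, 0, 0, 0, 0, 0, 0, 0, 0, 0], claw=6.0)

```text
time_s: 33.62
ee_pos: [571.4, 315.2, 205.4]
ee_rot: [-72.1, 89.9, -149.6]
force: [0.0, -0.4, 0.6]
gripper_width: 59.9
```

```bash
python3 wshot.py w12; python3 -c "
from h import *
for n in ['top','side']: cv2.imwrite(f'pics/{n}12.png',env.grab_frame(n)[:,:,::-1])"
```

```text
[571.4 315.2 205.4] [ -72.1   89.9 -149.6] [ 0.  -0.4  0.6] 33.62
```

View pics/w12.png

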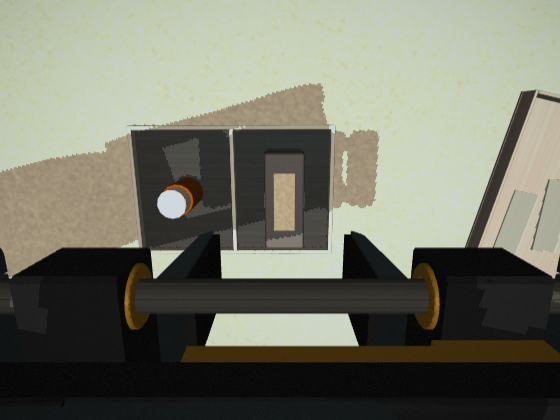

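View pics/top12.png

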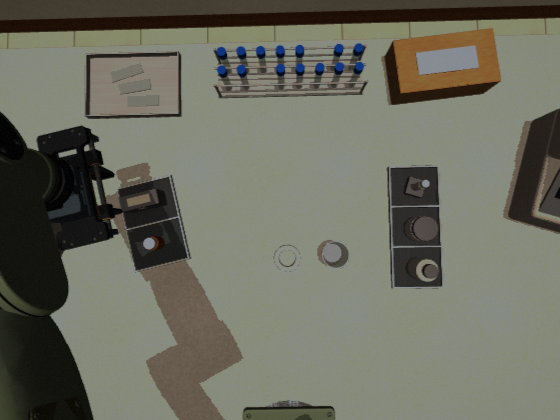

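View pics/side12.png

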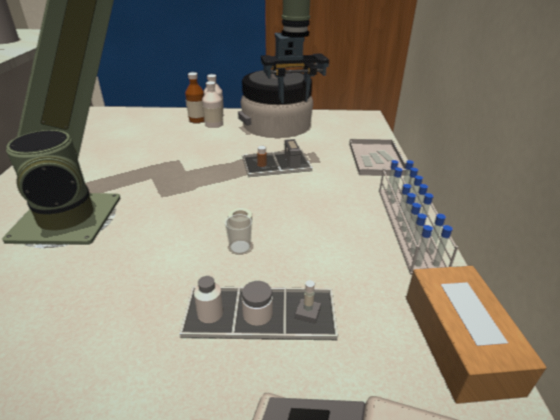

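```bash
python3 -c "
from h import *
s=env.state();C=cam('wrist',np.load('st.npy',allow_pickle=True).item())
print('box',px2w(C,[(284,201)],63).round(0),'vial',px2w(C,[(172,204)],63).round(0))
T=cam('top');print('pot,bottle,tube',px2w(T,[(425,229)],65).round(0),px2w(T,[(430,271)],87).round(0),px2w(T,[(426,183.5)],83).round(0))
print(s['time_s']);print(env.job_done())"
```

```text
box [[573. 318.  63.]] vial [[479. 294.  63.]]
pot,bottle,tube [[ 495. -303.   65.]] [[ 408. -302.   87.]] [[ 591. -303.   83.]]
33.7667
the job is handed in; nothing more can be done
None
```

I packed both kits and handed the job in at 33.8 s of the 112 s allowed; `job_done` gave no verdict.

| Tray | Compartment | Item | Measured (x, y), mm | Compartment centre (x, y), mm |
|---|---|---|---|---|
| Long | middle | pot | (495, −303) | (502, −302) |
| Long | near end | bottle | (408, −302) | (410, −302) |
| Long | far end | tube | (591, −303) | (594, −302) |
| Short | near | vial | (479, 294) | (477, 294) |
| Short | far | slide box, long side across the tray | (573, 318) | (572, 315) |

- **Final check:** In the last wrist, top and side pictures all five items stand upright, each in its own compartment. They are released, with the gripper about 165 mm above where it let go of the box. The beaker and tape roll sit at the same pixels as in the first pictures. Each item touched the tray floor at a few newtons before release.
- **Disagreements:**
  - At the start, the side camera put the pot and the bottle 10 to 15 mm off in y compared with the top and wrist views. I used the wrist view, and all the grasps closed at the expected widths.
  - The final top-view pot position is about 6 mm short in x of where the arm released it. That is in line with that camera's earlier error and well inside the compartment.
- **Not checked:** I did not measure tilt or speed numerically, only judged them from the pictures.

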